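Show the notched sample plate to the viewing stand

TASK

Of the two brass sample plates standing in the wooden blocks, take the one with a small corner notch: the notch marks its frosted label end, and the label is on the face that looks at you when the notch is at the top right. Lift it out by its plain end, with the label uncovered, tip it label up (halfway over from upright, or flatter) and gently push the edge of its frosted end against the viewing stand's spring plunger until most of the plunger's travel (at least 9 of its 12 mm) is taken up. Finish while holding it there, still and in the air, and leave the other plate and the tools where they are.

Things in the scene. Friction and masses are not known exactly. Their poses are not given: they have to be found in the camera images.
- plate: notched brass plate 100 x 50 x 5 mm, about 200 g, upright on a long edge, lower 14 mm in a block's slot, 36 mm above it. Origin: its centre. -x: frosted (duller) end, +x: plain end; +z: upper long edge; +y: label face. A 10 x 10 mm notch is cut from the -x, +z corner (top of the frosted end): the label faces you when the notch is at your top right
- label (a point): centre of the 28 x 28 mm label on the plate's +y face, 25 mm from the frosted end's edge; axes as the plate's
- blank: a second brass plate of the same size without notch or label, standing in the other block; a bystander
- block_a: fixed hardwood block, 122 (x) x 60 (y) x 30 mm high, origin at the centre of its underside, with a slot 103 x 7 mm and 14 mm deep along its x axis; it always carries the notched plate
- block_b: an identical fixed block, which always carries the unnotched plate
- stand: fixed grey viewing stand, origin on the table. A 45 mm square post, 164 mm tall, centred at y = 30 mm carries the spring plunger, which points along the stand's -y at 140 mm height. A stalk at x = 115, y = 45 mm, 264 mm tall, carries a small inspection camera at x = 115, y = -45, z = 250 mm, which looks down and to -x at the space before the plunger
- plunger_face (a point): centre of the plunger's flat round face (34 mm across, 140 mm above the table); moves with the plunger. Axes as the stand's: the face looks to the stand's -y (the robot's right, within 15 deg) and is pushed in along +y
- plunger (a joint): how far the spring plunger is pushed in, m: 0 out, 0.012 fully in against a solid stop; spring 600 N/m (about 5 N at 8 mm, 7 N fully in)
- hammer: small hammer, 240 mm, lying beyond the blocks and the stand; a bystander, origin on its underside
- pliers: black-handled pliers lying near the robot; a bystander, origin on its underside
- mandrel: steel ring mandrel, 240 mm long tapered rod, lying near the robot; a bystander, origin on its underside
- bezel: small brass ring, 28 mm across, 7 mm high; a bystander, origin on its underside
- jar: small glass jar with steel cap, 56 mm across, 60 mm high; a bystander, origin on its underside

How it is judged:
On the way:
1. the notched plate is lifted clear of its block (height (world z) of plate above 0.085 m and contact force between plate and block_a below 0.1 N), for 0.2 s.
At the end, for the whole second after the job is handed in: held still in the fingers, centre over 100 mm up, label normal within 57 deg of vertical, frosted end pressing the plunger in over 8 mm with over 2 N, label centre within 36 mm of the plunger face centre, grasp at least 26 mm from the label centre (angle between plate's own y axis and vertical below 1 rad and value of joint plunger above 0.008 m and contact force between plate and stand above 2 N and distance between label and plunger_face below 0.036 m and height (world z) of plate above 0.1 m and contact force between plate and the fingers above 2 N and distance between the grasp point and label above 0.026 m and linear speed of plate below 0.02 m/s and contact force between plate and block_a below 0.1 N and contact force between plate and block_b below 0.1 N); the arm keeps its last pose, push and grip.
It fails at once if the plate is rammed against the stand (over 30 N) (contact force between plate and stand above 30 N).
It fails at once if the other plate is moved by more than 20 mm (distance of blank from where it was at the start of the episode above 0.02 m).
It fails at once if a tool or bystander is moved by more than 40 mm (distance of any of hammer, pliers, mandrel, bezel, jar from where it was at the start of the episode above 0.04 m).
It also fails if it takes over 38 s, if anything falls off the work surface, if the arm or the gripper's body presses on something with over 40 N, if the wrist force passes 120 N, or if a joint passes its speed limit or range.

ROBOT

A 6-joint arm with a two-finger parallel gripper is mounted at the origin on the work surface. World frame = base frame: x ahead of the robot, y to its left, z up, the work surface at z = 0. Lengths are in m, angles in rad, forces in N, time in s.
With the tool pointing down it reaches from about 0.35 to 0.875 m from the base axis. Payload 4.2 kg.
Tool frame: the origin (TCP) lies midway between the tips of the shut fingers; the grasp point (between the pads) lies 19 mm behind it; z points along the fingers, y is the line along which they close (so a half turn about z gives the same grasp; the last joint's range is limited). The gripper opens to 87 mm and grips with 3 to 60 N. Pads are 19 mm wide; open, the fingers measure 117 mm over their backs; the gripper's body (75 mm by 190 mm) begins 51 mm behind the grasp point.
Start: joints at [1.591, 0.385, 0.008, 0, -1.194, -0.259], TCP at [0.148, 0.607, 0.223] pointing down, gripper open.
Joint ranges: [-3.14, 3.14], [-1.21, 2.06], [-1.07, 1.41], [-3.16, 2.05], [-2.99, -0.16], [-3.1, 3.1]. Speed limits (rad/s): [2.79, 2.79, 3.14, 3.14, 3.14, 3.14].

INTERFACE

Orientations are given as a unit quaternion [w, x, y, z].
In Python, from cell import r gives the robot as it stands. The module is installed in compiled form; this text tells all that it offers.
- The arm moves only by the tool apply_moves, never from a script. Its argument "plan" is a list of rows, each a list of 3 entries, a list of its own where there are three numbers: the shift along the tool's x, y, z in m, then the turn about the tool's z in degrees, then the finger opening in m, from 0 to 0.087. In form: [[[dx, dy, dz], yaw, hand], ...]. A call has exactly 5 rows; each row is the pose to reach, as a shift and turn from the pose commanded when the call began, along the tool's axes at that moment; what a row does not reach only later rows make up. A row lasts 1/8 s, in which the tool goes at most 62.5 mm and 10.7 degrees, less where a joint would pass 70% of its speed; a pose out of reach is approached as far as the arm can. A call with a gripper value outside its range is refused whole. The fingers move at their own pace and stop on an object; "force" is the grip in N (left out, the last holds). Time passes only in rows, so rows that repeat a pose let the fingers close, or fill a call up. It gives the time, the measured TCP pose, the force, the opening and the grip force at its end, in the units of the state.
- r.read_state(): the state, without advancing time (a new reading comes with each control period).
- r.grab_frame(name): name is "side" or "top" or "wrist"; returns the picture (384x512x3 uint8, red, green, blue); there is no depth.
- r.camera_params(name): a dict with "camera_matrix" (3x3 intrinsics, pixels), "view" (4x4, takes a point from world to camera coordinates); the wrist camera has in their place "T_tool_cam" (4x4, takes a point from camera to tool coordinates, whose origin is the TCP and whose axes are the flange's). Camera axes: x right, y up, looking along -z (the intrinsics and any distortion apply to the point x, -y, -z); pixel columns grow to the right and rows downward; lengths in m; the calibration is good to about 2 mm. A picture is of the moment at which its call begins: read the wrist's pose just before it. camera_params takes no time and is no camera call.
- r.close_job(): hands the job in; it is judged then, once.
Trained networks look in the newest picture that a camera, given by its name, has taken for a name from the list of things; names that differ only in an ending like _2 or _b are one class to them, and where a whole thing is asked for, a point or a joint stands for the part that bears it (a point fixed in the world has none). Each returns a list of dicts, best first, with "conf" (0 to 1); they miss things now and then, are a little off and sometimes report something else, mostly with a low value. They report only what shows in the picture. A call takes as long as a camera call.
- r.trace(name, camera): "pixels" (384x512 bool, what is visible of it) and "position" ([row, column] in pixels, amid what is visible of it).
The state is a dict: "clock": time; "q": joint angles; "joint_vel": joint speeds; "joint_torque": joint torques, N m; "position": TCP position; "ee_rot": TCP orientation; "force": force on the tool from outside, world axes, zero at the start; "ft_torque": the same for the moment, N m; "grip_width": finger opening in m; "grip_force": force on a finger pad.
Only numpy, scipy, OpenCV 4.12 (cv2) and the standard library are available. Lean on these libraries where they do the work, as an engineer would, in place of code of your own. Each camera call takes 0.05 s, during which the arm holds its last target. There are 200 camera calls.

## Working session

There is one attempt and no reset: what is moved stays moved. The work goes in short steps, Python scripts to look and compute and a tool call to move; the robot and the scene stay as the last step left them, time stands still between calls to the robot, and variables do not carry over. Pictures are saved under pics/ and viewed, at most 10 in all, crops included, and the job is handed in when it is done.

Besides the shell and the picture viewer there is one more tool, called after "Request:" as name([rows], argument=value, ...), one row to a line, values as JSON. apply_moves: Moves the arm, as the interface text tells. Its arguments: {"type":"object","properties":{"plan":{"type":"array"},"force":{"type":"number"}},"required":["plan"]}

```bash
mkdir -p pics; python3 - <<'E'
from cell import r
import cv2,numpy as np
s=r.read_state(); print({k:np.round(v,3).tolist() for k,v in s.items()})
ims=[]
for n in ["side","top","wrist"]:
    im=r.grab_frame(n); ims.append(im); cv2.imwrite(f"pics/{n}0.png",im[:,:,::-1])
    p=r.camera_params(n); print(n,{k:np.round(v,4).tolist() for k,v in p.items()})
    for t in ["plate","block_a","stand","plunger_face","label"]:
        try:
            for d in r.trace(t,n)[:3]: print(n,t,round(d["conf"],2),np.round(d["position"]),d["pixels"].sum())
        except Exception as e: print(n,t,e)
E
```

```text
{'clock': 0.0, 'q': [1.591, 0.386, 0.007, -0.001, -1.194, -0.259], 'joint_vel': [0.001, -0.001, -0.001, -0.001, 0.001, -0.001], 'joint_torque': [-0.002, -39.066, 18.739, 4.22, 0.011, -0.0], 'position': [0.148, 0.607, 0.221], 'ee_rot': [0.001, 0.993, -0.119, -0.0], 'force': [0.716, 0.428, -0.052], 'ft_torque': [-0.002, 0.035, 0.018], 'grip_force': 0.0, 'grip_width': 0.087}
side {'camera_matrix': [[433.1371, 0.0, 251.8262], [0.0, 433.1371, 191.6102], [0.0, 0.0, 1.0]], 'view': [[0.8595, -0.5107, -0.0229, -0.4755], [0.3234, 0.5085, 0.798, -0.2432], [-0.3959, -0.6933, 0.6022, -0.8886], [0.0, 0.0, 0.0, 1.0]]}
side plate 0.78 [288. 310.] 348
side block_a 0.68 [243. 272.] 1040
side block_a 0.65 [300. 310.] 1530
side block_a 0.25 [285. 313.] 327
side stand 0.68 [146. 213.] 2948
side plunger_face 0.67 [145. 214.] 113
side label 0.83 [285. 312.] 262
top {'camera_matrix': [[376.224, 0.0, 257.9435], [0.0, 376.224, 189.5699], [0.0, 0.0, 1.0]], 'view': [[-0.0031, -1.0, 0.0073, -0.0524], [0.9941, -0.0023, 0.1082, -0.5102], [-0.1082, 0.0076, 0.9941, -1.0281], [0.0, 0.0, 0.0, 1.0]]}
top plate 0.71 [187. 345.] 163
top block_a 0.74 [188. 341.] 816
top block_a 0.69 [178. 273.] 796
top stand 0.71 [168. 153.] 2617
top plunger_face 0.63 [174. 175.] 98
top label 0.73 [183. 345.] 176
wrist {'camera_matrix': [[295.4857, 0.0, 253.4481], [0.0, 295.4857, 189.1264], [0.0, 0.0, 1.0]], 'T_tool_cam': [[0.0001, 0.9556, 0.2948, 0.0825], [1.0, -0.0004, 0.001, 0.0004], [0.0011, 0.2948, -0.9556, -0.162], [0.0, 0.0, 0.0, 1.0]]}
```

```bash
python3 - <<'E'
import cv2,numpy as np
t=cv2.imread("pics/top0.png"); s=cv2.imread("pics/side0.png")
cv2.imwrite("pics/c1.png",cv2.resize(t[100:250,110:390],None,fx=2.85,fy=2.85,interpolation=cv2.INTER_CUBIC))
cv2.imwrite("pics/c2.png",cv2.resize(s[70:340,130:400],(600,600),interpolation=cv2.INTER_CUBIC))
E
```

```text
(no output)
```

View pics/c1.png

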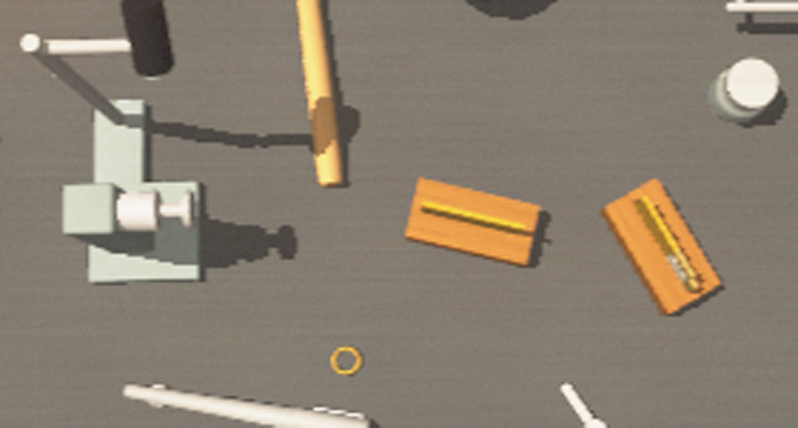

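View pics/c2.png

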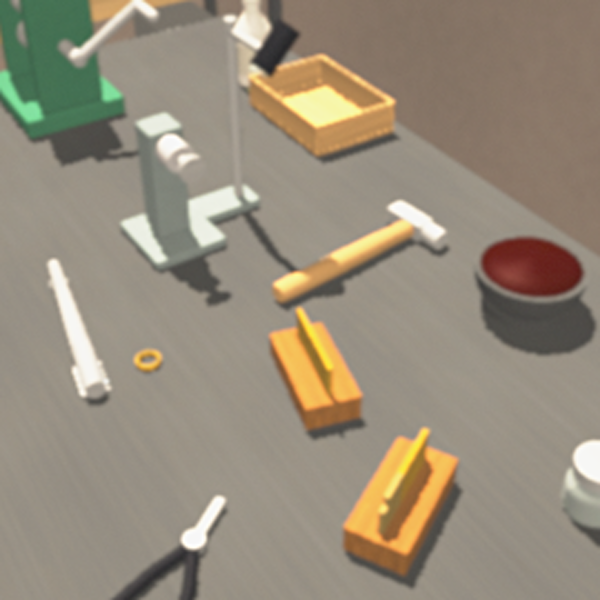

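View pics/top0.png

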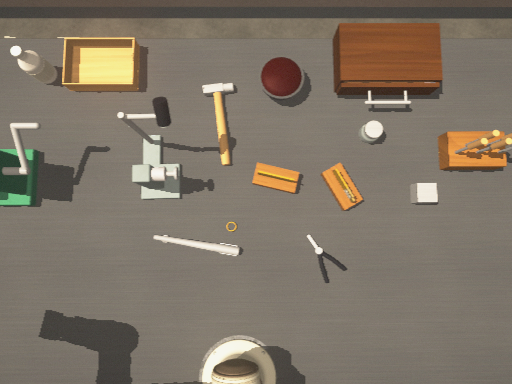

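The top view (100% scale) shows the notched plate in the right block, around (343,186), with the notch end at the lower right (352,200). The plain end is at the upper left and the unnotched plate is in the left block at (277,178). The stand is at (160,172) and its plunger points right. The side crop confirms the notch at the near end.

The tool can only shift and yaw, so I'll lift the plate out, lay it label-up on free table, and regrip it across its 50 mm width.

```bash
cat > h.py <<'E'
from cell import r
import cv2,numpy as np
from scipy.optimize import minimize
from scipy.spatial.transform import Rotation as R
def quat(q): return R.from_quat([q[1],q[2],q[3],q[0]]).as_matrix()
def view(n):
    "camera matrix, world->camera 4x4 (for the wrist: at its present pose)"
    p=r.camera_params(n); K=np.array(p["camera_matrix"])
    if "view" in p: return K,np.array(p["view"])
    s=r.read_state(); T=np.eye(4); T[:3,:3]=quat(s["ee_rot"]); T[:3,3]=s["position"]
    return K,np.linalg.inv(T@np.array(p["T_tool_cam"]))
def proj(P,K,V):
    c=(np.atleast_2d(P)@V[:3,:3].T+V[:3,3])*[1,-1,-1]; u=c@K.T; return u[:,:2]/u[:,2:]
def onplane(rc,K,V,z):
    d=np.linalg.inv(K)@[rc[1],rc[0],1]*[1,-1,-1]; d=V[:3,:3].T@d; c=-V[:3,:3].T@V[:3,3]
    return c+d*(z-c[2])/d[2]
def tri(obs):
    A=np.zeros((3,3));b=np.zeros(3)
    for rc,K,V in obs:
        d=np.linalg.inv(K)@[rc[1],rc[0],1]*[1,-1,-1]; d=V[:3,:3].T@d; d/=np.linalg.norm(d)
        c=-V[:3,:3].T@V[:3,3]; M=np.eye(3)-np.outer(d,d); A+=M; b+=M@c
    return np.linalg.solve(A,b)
def box(x0,x1,y0,y1,z0,z1): return np.array([[x,y,z] for x in(x0,x1) for y in(y0,y1) for z in(z0,z1)],float)
def place(P,p):
    c,s=np.cos(p[2]),np.sin(p[2]); return np.c_[P[:,0]*c-P[:,1]*s+p[0],P[:,0]*s+P[:,1]*c+p[1],P[:,2]]
def fit(P,masks,p0,step=(.02,.02,.3)):
    "masks: list of (mask,K,V); convex-hull silhouettes; returns pose x,y,yaw and mean IoU"
    S=4; hulls=[]
    for m,K,V in masks:
        pts=np.argwhere(m)[:,::-1].astype(np.int32); h=np.zeros((384*S,512*S),np.uint8)
        cv2.fillConvexPoly(h,cv2.convexHull(pts*S+S//2),1); hulls.append(h)
    def cost(p):
        t=0
        for h,(m,K,V) in zip(hulls,masks):
            g=np.zeros_like(h); cv2.fillConvexPoly(g,cv2.convexHull(((proj(place(P,p),K,V)+.5)*S).astype(np.int32)),1)
            t+=(g&h).sum()/max(1,(g|h).sum())
        return -t/len(masks)
    s=np.array([p0]+[np.add(p0,np.eye(3)[i]*step[i]) for i in range(3)])
    o=minimize(cost,p0,method="Nelder-Mead",options=dict(initial_simplex=s,xatol=1e-4,fatol=1e-5)); return o.x,-o.fun
E
python3 - <<'E'
from h import *
C={n:view(n) for n in("side","top")}; tr={}
for n in C:
    r.grab_frame(n)
    for t in("block_a","plate","stand","plunger_face","label","pliers"): tr[n,t]=r.trace(t,n)
blk=box(-.061,.061,-.03,.03,0,.03)
near={"side":(300,310),"top":(188,341)}
def pick(n,t,rc): return min(tr[n,t],key=lambda d:np.hypot(*np.subtract(d["position"],rc))-30*d["conf"])
b=[(pick(n,"block_a",near[n])["pixels"],*C[n]) for n in C]
for m in (b,b[:1],b[1:]): print("block",*[np.round(v,4) for v in fit(blk,m,[.52,-.28,.6])])
pl=[(tr[n,"plate"][0]["pixels"],*C[n]) for n in C]
for m in (pl,pl[1:]): print("plate",*[np.round(v,4) for v in fit(box(-.05,.05,-.0025,.0025,.03,.066),m,[.52,-.28,.6])])
print("label tri",tri([(tr[n,"label"][0]["position"],*C[n]) for n in C]))
print("plunger tri",tri([(tr[n,"plunger_face"][0]["position"],*C[n]) for n in C]))
for n in C: print(n,"pl px",np.argwhere(tr[n,"plunger_face"][0]["pixels"]).min(0),np.argwhere(tr[n,"plunger_face"][0]["pixels"]).max(0))
for d in tr["top","pliers"][:1]:
    a=np.argwhere(d["pixels"]); print("pliers",onplane(a.min(0),*C["top"],0),onplane(a.max(0),*C["top"],0))
# stand: post top corners from c1 crop, z=.164 ; plunger face
for c in [(64,185),(113,183),(64,233),(113,234)]: print("post",np.round(onplane((c[1]/2.85+100,c[0]/2.85+110),*C["top"],.164),4))
for c in [(192,192),(192,225)]: print("face",np.round(onplane((c[1]/2.85+100,c[0]/2.85+110),*C["top"],.14),4))
for c in [(202,182),(202,279),(90,282)]: print("base",np.round(onplane((c[1]/2.85+100,c[0]/2.85+110),*C["top"],.0),4))
print(r.read_state()["clock"])
E
```

```text
block [ 0.5196 -0.2905  0.5273] 0.9615
block [ 0.5188 -0.2914  0.5266] 0.9761
block [ 0.52   -0.2894  0.5211] 0.9625Traceback (most recent call last):
  File "<stdin>", line 11, in <module>
IndexError: list index out of range
```

Request:
apply_moves([
  [[0.037, 0.047, 0], 0, 0.087],
  [[0.074, 0.094, 0], 0, 0.087],
  [[0.111, 0.141, 0], 0, 0.087],
  [[0.149, 0.19, 0], 0, 0.087],
  [[0.186, 0.237, 0], 0, 0.087],
], force=40)

```text
clock: 2.22
position: [0.273, 0.3311, 0.2229]
ee_rot: [-0.0, 0.993, -0.119, 0.0]
force: [0.3, -0.1, 0.3]
grip_width: 0.0869
grip_force: 0.0
```

Request:
apply_moves([
  [[0.037, 0.047, 0], 0, 0.087],
  [[0.074, 0.094, 0], 0, 0.087],
  [[0.111, 0.141, 0], 0, 0.087],
  [[0.149, 0.19, 0], 0, 0.087],
  [[0.186, 0.237, 0], 0, 0.087],
])

```text
clock: 2.85
position: [0.3978, 0.0569, 0.2232]
ee_rot: [-0.001, 0.993, -0.119, 0.001]
force: [1.1, 0.5, 1.0]
grip_width: 0.087
grip_force: 0.0
```

Request:
apply_moves([
  [[0.037, 0.047, 0], -9, 0.087],
  [[0.074, 0.094, 0], -18, 0.087],
  [[0.111, 0.141, 0], -27, 0.087],
  [[0.149, 0.19, 0], -36, 0.087],
  [[0.186, 0.237, 0], -44, 0.087],
])

```text
clock: 3.48
position: [0.5102, -0.189, 0.223]
ee_rot: [0.0, 0.965, 0.263, 0.0]
force: [1.0, 1.3, 0.2]
grip_width: 0.0867
grip_force: 0.0
```

```bash
cat >> h.py <<'E'
def delta(P,yaw):
    "tool shift and tool yaw (deg) from the present pose to world TCP P with tool x at world angle yaw (deg)"
    s=r.read_state(); M=quat(s["ee_rot"]); d=M.T@(np.array(P)-s["position"])
    a=np.degrees(np.arctan2(M[1,0],M[0,0])); w=(yaw-a+180)%360-180
    print("t",round(s["clock"],2),"pos",np.round(s["position"],4),"toolx",round(a,1),"tilt z",np.round(M[:,2],3),"q",np.round(s["q"],2),"F",np.round(s["force"],2),"grip",np.round([s["grip_width"],s["grip_force"]],3))
    print("SHIFT",np.round(d,4),"YAW",round(-w,1))
E
python3 -c "
from h import *
delta([.5455,-.2754,.2],30.2)"
```

```text
t 3.48 pos [ 0.5102 -0.189   0.223 ] toolx 30.5 tilt z [ 0.001 -0.    -1.   ] q [-0.06  0.25 -0.19  0.   -1.13  2.16] F [0.98 1.32 0.16] grip [0.087 0.   ]
SHIFT [-0.0134  0.0924  0.023 ] YAW 0.3
```

Request:
apply_moves([
  [[-0.005, 0.032, 0.012], 0, 0.087],
  [[-0.01, 0.063, 0.023], 0, 0.087],
  [[-0.01, 0.063, 0.023], 0, 0.087],
  [[-0.01, 0.063, 0.023], 0, 0.087],
  [[-0.01, 0.063, 0.023], 0, 0.087],
])

```text
clock: 4.1
position: [0.5325, -0.2461, 0.2004]
ee_rot: [0.0, 0.965, 0.261, 0.0]
force: [-0.4, 0.6, -0.7]
grip_width: 0.0868
grip_force: 0.0
```

```bash
python3 - <<'E'
from h import *
delta([.5455,-.2754,.2],30.2)
V=view("wrist"); im=r.grab_frame("wrist"); cv2.imwrite("pics/w1.png",im[:,:,::-1])
for t in ("block_a","plate","label"):
    for d in r.trace(t,"wrist")[:2]:
        print(t,round(d["conf"],2),np.round(d["position"]),d["pixels"].sum())
        if t=="block_a": print(*fit(box(-.061,.061,-.03,.03,0,.03),[(d["pixels"],*V)],[.5196,-.2905,.527],(.01,.01,.1)))
        if t=="plate":
            print(*fit(box(-.05,.05,-.0025,.0025,.03,.066),[(d["pixels"],*V)],[.5196,-.2905,.527],(.01,.01,.1)))
for z in(.03,.066): print(np.round(proj(place(np.array([[-.05,0,z],[.05,0,z],[.03,0,z]]),[.5196,-.2905,.527]),*V)))
E
```

```text
t 4.1 pos [ 0.5325 -0.2461  0.2004] toolx 30.2 tilt z [ 0.001 -0.    -1.   ] q [-0.16  0.34 -0.12  0.   -1.11  2.25] F [-0.43  0.63 -0.66] grip [0.087 0.   ]
SHIFT [-0.0034  0.0319  0.0004] YAW -0.0
block_a 0.86 [ 93. 148.] 5503
[ 0.5196 -0.2905  0.527 ] 0.0
block_a 0.61 [190. 281.] 4499
[ 0.52208095 -0.29115265  0.52175339] 0.9856963613550815
plate 0.91 [198. 282.] 757
[ 0.52365645 -0.289107    0.52132215] 0.8425
label 0.62 [203. 282.] 687
[[278. 238.]
 [281. 158.]
 [280. 175.]]
[[281. 252.]
 [284. 165.]
 [283. 184.]]
```

View pics/w1.png

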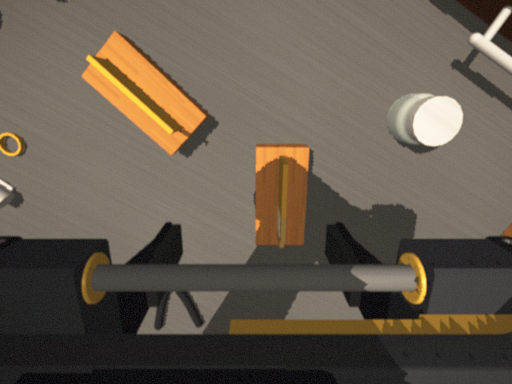

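Request:
apply_moves([
  [[-0.002, 0.033, 0.02], 0, 0.087],
  [[-0.002, 0.033, 0.06], 0, 0.087],
  [[-0.002, 0.033, 0.1], 0, 0.087],
  [[-0.002, 0.033, 0.1], 0, 0.087],
  [[-0.002, 0.033, 0.1], 0, 0.087],
])

```text
clock: 4.92
position: [0.5485, -0.2767, 0.1014]
ee_rot: [0.001, 0.965, 0.26, 0.001]
force: [0.4, -0.1, 1.2]
grip_width: 0.0866
grip_force: 0.0
```

```bash
python3 - <<'E'
from h import *
delta([.5475,-.276,.037],30)
V=view("wrist"); im=r.grab_frame("wrist")
for t in ("block_a","plate"):
    for d in r.trace(t,"wrist")[:2]:
        print(t,round(d["conf"],2),np.round(d["position"]),d["pixels"].sum(),np.argwhere(d["pixels"]).min(0),np.argwhere(d["pixels"]).max(0))
for z in(.03,.066): print(np.round(proj(place(np.array([[-.05,0,z],[.05,0,z],[.03,0,z]]),[.5215,-.291,.523]),*V)))
E
```

```text
t 4.92 pos [ 0.5485 -0.2767  0.1014] toolx 30.2 tilt z [ 0.003 -0.001 -1.   ] q [-0.2   0.47 -0.18  0.   -0.92  2.3 ] F [ 0.41 -0.12  1.19] grip [0.087 0.   ]
SHIFT [-0.0006 -0.0013  0.0644] YAW 0.2
block_a 0.94 [89. 72.] 10166 [0 0] [175 152]
block_a 0.74 [208. 258.] 6832 [158 214] [293 288]
[[251. 284.]
 [251. 178.]
 [251. 201.]]
[[250. 311.]
 [251. 191.]
 [251. 218.]]
```

Request:
apply_moves([
  [[-0.001, -0.001, 0.03], 0, 0.087],
  [[-0.001, -0.001, 0.05], 0, 0.087],
  [[-0.001, -0.001, 0.064], 0, 0.087],
  [[-0.001, -0.001, 0.064], 0, 0.087],
  [[-0.001, -0.001, 0.064], 0, 0.0],
], force=40)

```text
clock: 5.7
position: [0.5468, -0.2763, 0.0367]
ee_rot: [0.001, 0.966, 0.26, 0.001]
force: [1.2, 1.5, -0.5]
grip_width: 0.0826
grip_force: 0.0
```

Request:
apply_moves([
  [[0, 0, 0], 0, 0],
  [[0, 0, 0], 0, 0],
  [[0, 0, 0], 0, 0],
  [[0, 0, 0], 0, 0],
  [[0, 0, 0], 0, 0],
])

```text
clock: 6.32
position: [0.5459, -0.276, 0.0356]
ee_rot: [-0.0, 0.966, 0.26, -0.0]
force: [-0.2, -0.2, -0.1]
grip_width: 0.0347
grip_force: 0.0
```

Request:
apply_moves([
  [[0, 0, 0], 0, 0],
  [[0, 0, 0], 0, 0],
  [[0, 0, 0], 0, 0],
  [[0, 0, 0], 0, 0],
  [[0, 0, 0], 0, 0],
])

```text
clock: 6.95
position: [0.5459, -0.276, 0.0357]
ee_rot: [0.0, 0.966, 0.26, 0.0]
force: [0.0, 0.5, 0.6]
grip_width: 0.0047
grip_force: 40.0
```

Request:
apply_moves([
  [[0, 0, -0.015], 0, 0],
  [[0, 0, -0.04], 0, 0],
  [[0, 0, -0.07], 0, 0],
  [[0, 0, -0.1], 0, 0],
  [[0, 0, -0.1], 0, 0],
])

```text
clock: 7.58
position: [0.5475, -0.2764, 0.1391]
ee_rot: [0.002, 0.966, 0.26, 0.003]
force: [-0.0, -0.0, -4.0]
grip_width: 0.0047
grip_force: 40.0
```

```bash
python3 - <<'E'
from h import *
delta([.35,-.42,.14],-40)
V=view("wrist"); im=r.grab_frame("wrist"); cv2.imwrite("pics/w2.png",im[:,:,::-1])
C={n:view(n) for n in("side","top")}
for n in C:
    im=r.grab_frame(n); cv2.imwrite(f"pics/{n}2.png",im[:,:,::-1])
    for t in("pliers","plate"):
        for d in r.trace(t,n)[:1]:
            a=np.argwhere(d["pixels"]); print(n,t,d["conf"],a.min(0),a.max(0))
            if t=="pliers":print(np.round(onplane(a.min(0),*C[n],0),3),np.round(onplane(a.max(0),*C[n],0),3))
E
```

```text
t 7.58 pos [ 0.5475 -0.2764  0.1391] toolx 30.1 tilt z [ 0.006 -0.002 -1.   ] q [-0.2   0.43 -0.14  0.   -0.99  2.3 ] F [-0.01 -0.01 -3.97] grip [5.e-03 4.e+01]
SHIFT [-0.2429  0.0249 -0.002 ] YAW 70.1
side pliers 0.72 [294 180] [356 230]
[ 0.297 -0.135  0.   ] [ 0.318 -0.317  0.   ]
side plate 0.93 [236 303] [275 320]
top pliers 0.52 [246 315] [281 344]
[ 0.352 -0.215  0.   ] [ 0.254 -0.295  0.   ]
```

View pics/side2.png

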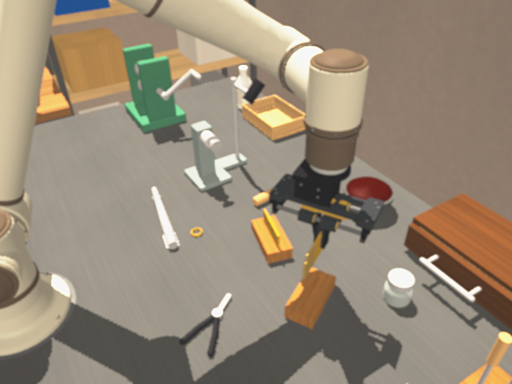

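Request:
apply_moves([
  [[-0.044, 0.008, 0], 10, 0],
  [[-0.087, 0.016, 0], 20, 0],
  [[-0.13, 0.024, 0], 30, 0],
  [[-0.174, 0.032, 0], 40, 0],
  [[-0.217, 0.04, 0], 50, 0],
])

```text
clock: 8.55
position: [0.377, -0.4203, 0.1351]
ee_rot: [-0.0, 0.985, -0.175, -0.0]
force: [0.5, -0.7, -2.4]
grip_width: 0.0048
grip_force: 40.0
```

Request:
apply_moves([
  [[0, 0, 0], 10, 0],
  [[0, 0, 0.03], 20, 0],
  [[0, 0, 0.06], 20, 0],
  [[0, 0, 0.08], 20, 0],
  [[0, 0, 0.08], 20, 0],
])

```text
clock: 9.18
position: [0.377, -0.4187, 0.0536]
ee_rot: [-0.001, 0.94, -0.341, -0.003]
force: [-0.8, 0.2, -1.2]
grip_width: 0.0046
grip_force: 40.0
```

```bash
python3 - <<'E'
from h import *
delta([.38,-.42,.0195],-40)
r.grab_frame("side"); K,V=view("side")
d=r.trace("plate","side")
if d: 
    a=np.argwhere(d[0]["pixels"]); print(d[0]["conf"],a.min(0),a.max(0),cv2.minAreaRect(a[:,::-1].astype(np.float32)))
E
```

```text
t 9.18 pos [ 0.377  -0.4187  0.0536] toolx -39.9 tilt z [-0.004  0.003 -1.   ] q [-0.55  0.46 -0.35 -0.   -0.76  1.43] F [-0.85  0.22 -1.2 ] grip [5.e-03 4.e+01]
SHIFT [ 0.0033 -0.001   0.0341] YAW 0.1
0.65 [353 241] [373 299] ((268.941162109375, 366.7646789550781), (59.22201919555664, 19.52374267578125), 12.528807640075684)
```

Request:
apply_moves([
  [[0, 0, 0.015], 0, 0],
  [[0, 0, 0.026], 0, 0],
  [[0, 0, 0.032], 0, 0],
  [[0, 0, 0.034], 0, 0],
  [[0, 0, 0.034], 0, 0],
])

```text
clock: 9.9
position: [0.3784, -0.4196, 0.0216]
ee_rot: [0.0, 0.94, -0.341, -0.0]
force: [-0.6, -0.3, -1.7]
grip_width: 0.005
grip_force: 40.0
```

Request:
apply_moves([
  [[0, 0, 0.001], 0, 0],
  [[0, 0, 0.002], 0, 0],
  [[0, 0, 0.003], 0, 0],
  [[0, 0, 0.003], 0, 0],
  [[0, 0, 0.003], 0, 0],
])

```text
clock: 10.52
position: [0.3785, -0.4197, 0.0196]
ee_rot: [0.0, 0.94, -0.341, 0.0]
force: [-0.9, 1.5, 4.9]
grip_width: 0.005
grip_force: 40.0
```

Request:
apply_moves([
  [[0, 0, 0], 0, 0.087],
  [[0, 0, 0], 0, 0.087],
  [[0, 0, 0], 0, 0.087],
  [[0, 0, -0.004], 0, 0.087],
  [[0, 0, -0.016], 0, 0.087],
])

```text
clock: 11.15
position: [0.3779, -0.4193, 0.0346]
ee_rot: [-0.0, 0.94, -0.341, -0.001]
force: [0.6, 0.5, 0.4]
grip_width: 0.0463
grip_force: 0.0
```

```bash
python3 - <<'E'
from h import *
delta([.38,-.42,.036],-40)
im=r.grab_frame("side"); K,V=view("side"); w=r.grab_frame("wrist")
cv2.imwrite("pics/lay.png",np.hstack([cv2.resize(im[270:384,190:360],(447,300)),cv2.resize(w,(353,300))])[:,:,::-1])
E
```

```text
t 11.15 pos [ 0.3779 -0.4193  0.0346] toolx -39.9 tilt z [-0.001  0.001 -1.   ] q [-0.55  0.49 -0.37 -0.   -0.72  1.43] F [0.59 0.52 0.4 ] grip [0.046 0.   ]
SHIFT [ 0.0021 -0.0008 -0.0014] YAW 0.1
```

View pics/lay.png

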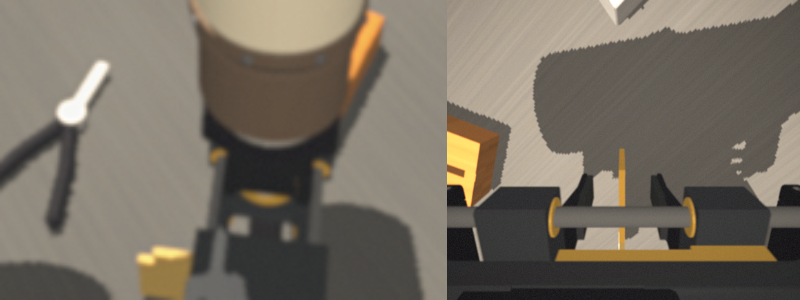

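In this picture the plate stands upright on the table between the opened fingers (wrist half, stripe at x≈622, y 150–250), with the label side to the left. I'll push its top to the right to tip it label up.

Request:
apply_moves([
  [[0, 0, -0.002], 0, 0.087],
  [[0, 0, -0.002], 0, 0.087],
  [[0, 0, -0.002], 0, 0.087],
  [[0, 0.015, -0.002], 0, 0.087],
  [[0, 0.033, -0.002], 0, 0.087],
])

```text
clock: 11.88
position: [0.3565, -0.4456, 0.0365]
ee_rot: [0.0, 0.94, -0.341, -0.0]
force: [-0.5, -0.3, 0.0]
grip_width: 0.0869
grip_force: 0.0
```

Request:
apply_moves([
  [[0, 0.006, 0], 0, 0.087],
  [[0, 0.011, 0], 0, 0.087],
  [[0, 0.016, 0], 0, 0.087],
  [[0, 0.022, 0], 0, 0.087],
  [[0, 0.024, 0], 0, 0.087],
])

```text
clock: 12.5
position: [0.3416, -0.4635, 0.0367]
ee_rot: [0.0, 0.94, -0.341, 0.0]
force: [-0.2, -0.3, 0.1]
grip_width: 0.0871
grip_force: 0.0
```

```bash
python3 - <<'E'
from h import *
delta([.38,-.42,.036],-40)
V=view("wrist"); w=r.grab_frame("wrist"); cv2.imwrite("pics/w3.png",w[:,:,::-1])
for t in ("plate","label"):
    for d in r.trace(t,"wrist")[:1]:
        print(t,d["conf"],np.round(d["position"]),d["pixels"].sum(),np.round(onplane(d["position"],*V,.005),4))
        print(*fit(box(-.05,.05,-.025,.025,0,.005),[(d["pixels"],*V)],[.34,-.42,-.7],(.01,.01,.1)))
E
```

```text
t 12.5 pos [ 0.3416 -0.4635  0.0367] toolx -39.9 tilt z [-0. -0. -1.] q [-0.65  0.5  -0.34  0.   -0.73  1.53] F [-0.17 -0.33  0.12] grip [0.087 0.   ]
SHIFT [ 0.0016 -0.058   0.0007] YAW 0.1
plate 0.65 [235. 215.] 6499 [ 0.3505 -0.4343  0.005 ]
[ 0.33762634 -0.4231743  -0.69740756] 0.9801550273685757
label 0.9 [236. 213.] 6323 [ 0.3506 -0.4324  0.005 ]
[ 0.33757067 -0.422872   -0.7001927 ] 0.9780256429259616
```

View pics/w3.png

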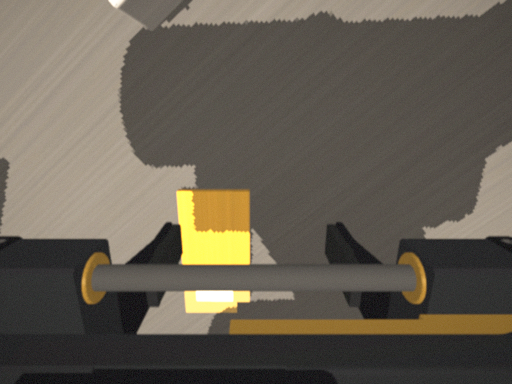

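The plate now lies flat, label up: plain end at the top (row 190), white label at (215,296). The fit gives its centre at (0.338,-0.423) and yaw -40°, as predicted. Next I regrip it across its width near the plain end.

Request:
apply_moves([
  [[0.003, -0.014, 0], 0, 0.087],
  [[0.003, -0.028, 0.005], 0, 0.087],
  [[0.003, -0.028, 0.02], 0, 0.087],
  [[0.003, -0.028, 0.03], 0, 0.087],
  [[0.003, -0.028, 0.033], 0, 0.087],
])

```text
clock: 13.28
position: [0.3612, -0.4433, 0.0022]
ee_rot: [-0.0, 0.94, -0.341, -0.001]
force: [-0.3, 0.6, -0.8]
grip_width: 0.0866
grip_force: 0.0
```

Request:
apply_moves([
  [[0, 0, 0], 0, 0.087],
  [[0, 0, 0], 0, 0.03],
  [[0, 0, 0], 0, 0.03],
  [[0, 0, 0], 0, 0.03],
  [[0, 0, 0], 0, 0.03],
], force=30)

```text
clock: 13.9
position: [0.362, -0.4438, 0.0038]
ee_rot: [0.0, 0.94, -0.341, 0.0]
force: [-0.2, 0.1, -0.5]
grip_width: 0.055
grip_force: 0.0
```

```bash
python3 - <<'E'
from h import *
delta([.362,-.4435,.002],-40)
V=view("wrist"); r.grab_frame("wrist")
for t in ("plate",):
    for d in r.trace(t,"wrist")[:1]: print(d["conf"],*fit(box(-.05,.05,-.025,.025,0,.005),[(d["pixels"],*V)],[.338,-.423,-.7],(.01,.01,.1)))
E
```

```text
t 13.9 pos [ 0.362  -0.4438  0.0038] toolx -39.9 tilt z [ 0. -0. -1.] q [-0.6   0.54 -0.37  0.   -0.66  1.48] F [-0.23  0.12 -0.53] grip [0.055 0.   ]
SHIFT [-0.0002 -0.0002  0.0018] YAW 0.1
0.71 [ 0.33722503 -0.42265526 -0.69907405] 0.7911613150019127
```

Lower 2 mm and close.

Request:
apply_moves([
  [[0, 0, 0.0015], 0, 0.055],
  [[0, 0, 0.0015], 0, 0.045],
  [[0, 0, 0.0015], 0, 0.04],
  [[0, 0, 0.0015], 0, 0.03],
  [[0, 0, 0.0015], 0, 0.03],
], force=50)

```text
clock: 14.62
position: [0.3619, -0.4437, 0.002]
ee_rot: [-0.0, 0.94, -0.341, -0.0]
force: [-0.5, -0.0, -0.9]
grip_width: 0.0483
grip_force: 50.0
```

Request:
apply_moves([
  [[0, 0, -0.01], 0, 0.03],
  [[0, 0, -0.03], 0, 0.03],
  [[0, 0, -0.06], 0, 0.03],
  [[0, 0, -0.1], 0, 0.03],
  [[0, 0, -0.15], 0, 0.03],
])

```text
clock: 15.25
position: [0.3612, -0.443, 0.1529]
ee_rot: [-0.001, 0.94, -0.341, -0.001]
force: [1.1, -0.8, -2.7]
grip_width: 0.0485
grip_force: 50.0
```

```bash
python3 - <<'E'
from h import *
delta([.5,-.1,.2],-90)
V=view("wrist"); w=r.grab_frame("wrist"); im=r.grab_frame("side")
for n in("side","wrist"):
    for d in r.trace("plate",n)[:1]: print(n,d["conf"],np.round(d["position"]),d["pixels"].sum())
cv2.imwrite("pics/held.png",np.hstack([cv2.resize(im[150:384,150:400],(400,374)),cv2.resize(w,(400,374))])[:,:,::-1])
E
```

```text
t 15.25 pos [ 0.3612 -0.443   0.1529] toolx -39.9 tilt z [-0.002  0.002 -1.   ] q [-0.6   0.36 -0.22 -0.   -0.99  1.48] F [ 1.09 -0.84 -2.69] grip [4.9000e-02 4.9999e+01]
SHIFT [-0.1136 -0.3522 -0.0467] YAW 50.1
side 0.63 [341. 248.] 711
wrist 0.91 [251. 253.] 6421
```

View pics/held.png

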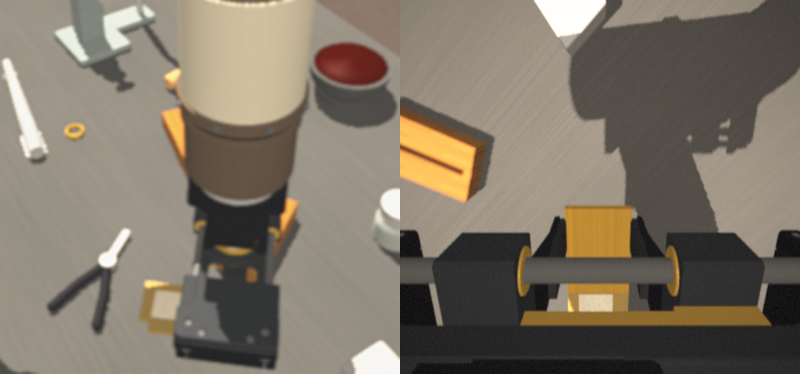

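The plate is held flat by its plain end with the label visible (side half at (165,300), wrist half at (595,302)). Next I locate the plunger.

```bash
python3 - <<'E'
from h import *
C={n:view(n) for n in("side","top")}; tr={}
for n in C:
    im=r.grab_frame(n); cv2.imwrite(f"pics/{n}5.png",im[:,:,::-1])
    for t in("stand","plunger_face"): tr[n,t]=r.trace(t,n)
    for d in tr[n,"plunger_face"][:1]:
        a=np.argwhere(d["pixels"]); print(n,d["conf"],np.round(d["position"],1),a.min(0),a.max(0),cv2.minAreaRect(a[:,::-1].astype(np.float32)))
print("plunger tri",tri([(tr[n,"plunger_face"][0]["position"],*C[n]) for n in C]))
f=lambda c,z:np.round(onplane((c[1]/2.85+100,c[0]/2.85+110),*C["top"],z),4)
for c in [(64,185),(113,183),(64,233),(113,234)]: print("post",f(c,.164))
for c in [(192,192),(192,225)]: print("face",f(c,.14))
for c in [(202,182),(202,279),(90,282)]: print("base",f(c,0))
t=cv2.imread("pics/top5.png")[125:205,115:205]; s=cv2.imread("pics/side5.png")[100:195,170:270]
cv2.imwrite("pics/st.png",np.hstack([cv2.resize(t,(400,356),interpolation=cv2.INTER_CUBIC),cv2.resize(s,(375,356),interpolation=cv2.INTER_CUBIC)]))
E
```

```text
side 0.44 [145.4 213.4] [140 209] [151 221] ((215.0, 145.5), (11.0, 12.0), 90.0)Traceback (most recent call last):
  File "<stdin>", line 8, in <module>
IndexError: list index out of range
```

```bash
python3 - <<'E'
from h import *
C={n:view(n) for n in("side","top")}; tr={}
for n in C:
    im=r.grab_frame(n); tr[n]=r.trace("plunger_face",n)
    st=r.trace("stand",n)
    print(n,[ (d["conf"],np.round(d["position"],1)) for d in tr[n][:1]+st[:1]])
    if n=="top" and st: 
        b=np.argwhere(st[0]["pixels"]); print(b.min(0),b.max(0))
obs=[((145.4,213.4),*C["side"]),((tr["top"][0]["position"] if tr["top"] else (174,175)),*C["top"])]
print("plunger tri",tri(obs))
f=lambda c,z:np.round(onplane((c[1]/2.85+100,c[0]/2.85+110),*C["top"],z),4)
for c in [(64,185),(113,183),(64,233),(113,234)]: print("post",f(c,.164))
for c in [(192,192),(192,225)]: print("face",f(c,.14))
for c in [(202,182),(202,279),(90,282)]: print("base",f(c,0))
E
```

```text
side [(0.44, array([146. , 215.4])), (0.92, array([156.6, 206.5]))]
top [(0.53, array([169.3, 157. ])), (0.93, array([166.9, 156.6]))]
[ 97 117] [198 179]
plunger tri [0.55656267 0.20990971 0.10458603]
post [0.5569 0.255  0.164 ]
post [0.5585 0.213  0.164 ]
post [0.5152 0.2537 0.164 ]
post [0.5142 0.2117 0.164 ]
face [0.5546 0.1499 0.14  ]
face [0.5252 0.1493 0.14  ]
base [0.5886 0.1691 0.    ]
base [0.4896 0.1673 0.    ]
base [0.4869 0.2797 0.    ]
```

Request:
apply_moves([
  [[-0.019, -0.056, 0], 9, 0.03],
  [[-0.038, -0.112, 0], 19, 0.03],
  [[-0.057, -0.168, 0], 29, 0.03],
  [[-0.076, -0.224, 0], 39, 0.03],
  [[-0.096, -0.281, 0], 49, 0.03],
])

```text
clock: 16.68
position: [0.4634, -0.1815, 0.1525]
ee_rot: [-0.0, 0.727, -0.686, 0.0]
force: [0.0, -0.4, -1.1]
grip_width: 0.0488
grip_force: 50.0
```

Request:
apply_moves([
  [[0, 0, 0], 0, 0.03],
  [[0, 0, 0], 0, 0.03],
  [[0, 0, 0], 0, 0.03],
  [[0, 0, 0], 0, 0.03],
  [[0, 0, 0], 0, 0.03],
])

```text
clock: 17.3
position: [0.4625, -0.1839, 0.1521]
ee_rot: [0.0, 0.729, -0.685, -0.0]
force: [0.5, -0.0, -1.8]
grip_width: 0.0482
grip_force: 50.0
```

```bash
python3 -c "
from h import *
delta([.539,.02,.14],-89)"
```

```text
t 17.3 pos [ 0.4625 -0.1839  0.1521] toolx -86.4 tilt z [-0. -0. -1.] q [-0.05  0.24 -0.4   0.   -0.93  0.11] F [ 0.49 -0.04 -1.85] grip [4.8000e-02 4.9999e+01]
SHIFT [-0.1987 -0.089   0.0121] YAW 2.6
```

Request:
apply_moves([
  [[-0.05, -0.03, 0.004], 1, 0.03],
  [[-0.1, -0.06, 0.008], 2, 0.03],
  [[-0.15, -0.08, 0.012], 2.6, 0.03],
  [[-0.185, -0.089, 0.012], 2.6, 0.03],
  [[-0.199, -0.089, 0.012], 2.6, 0.03],
])

```text
clock: 17.92
position: [0.5394, 0.0226, 0.1399]
ee_rot: [0.0, 0.714, -0.7, -0.0]
force: [-0.0, -0.4, -2.3]
grip_width: 0.0485
grip_force: 50.0
```

```bash
python3 - <<'E'
from h import *
delta([.539,.055,.14],-89)
C={n:view(n) for n in("side","top")}
for n in C:
    im=r.grab_frame(n); cv2.imwrite(f"pics/{n}6.png",im[:,:,::-1])
    for t in("plunger_face","plate"):
        for d in r.trace(t,n)[:1]: a=np.argwhere(d["pixels"]); print(n,t,round(d["conf"],2),np.round(d["position"]),a.min(0),a.max(0))
    print("pred face,frosted edge mid",np.round(proj([[.539,.1496,.14],[.539,.102,.14]],*C[n])))
t=cv2.imread("pics/top6.png")[125:215,115:235]; s=cv2.imread("pics/side6.png")[100:220,170:290]
cv2.imwrite("pics/st.png",np.hstack([cv2.resize(t,(440,330),interpolation=cv2.INTER_CUBIC),cv2.resize(s,(330,330),interpolation=cv2.INTER_CUBIC)]))
E
```

```text
t 17.93 pos [0.5394 0.0226 0.1399] toolx -88.9 tilt z [-0. -0. -1.] q [ 0.34  0.32 -0.32  0.   -0.93 -0.32] F [-0.01 -0.42 -2.33] grip [4.8000e-02 4.9998e+01]
SHIFT [-0.0324 -0.0002 -0.0001] YAW 0.1
side plate 0.63 [168. 238.] [156 220] [175 251]
pred face,frosted edge mid [[216. 146.]
 [225. 154.]]
top plate 0.51 [181. 205.] [175 196] [184 232]
pred face,frosted edge mid [[177. 174.]
 [196. 173.]]
```

View pics/st.png

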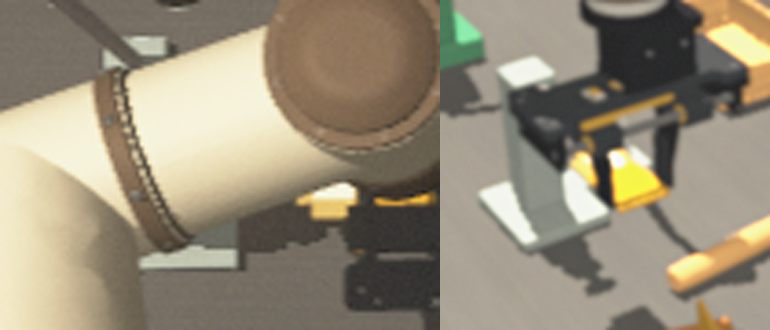

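The plate's frosted edge lies in front of the plunger as predicted: top view column ≈196, side view between the fingers at about (238,168). I'll close in slowly.

Request:
apply_moves([
  [[-0.012, 0, 0], 0, 0.03],
  [[-0.022, 0, 0], 0, 0.03],
  [[-0.03, 0, 0], 0, 0.03],
  [[-0.036, 0, 0], 0, 0.03],
  [[-0.04, 0, 0], 0, 0.03],
])

```text
clock: 18.85
position: [0.5382, 0.0616, 0.1401]
ee_rot: [0.0, 0.714, -0.701, -0.0]
force: [-1.2, 0.1, -1.7]
grip_width: 0.0488
grip_force: 50.0
```

Request:
apply_moves([
  [[-0.001, 0, 0], 0, 0.03],
  [[-0.002, 0, 0], 0, 0.03],
  [[-0.003, 0, 0], 0, 0.03],
  [[-0.004, 0, 0], 0, 0.03],
  [[-0.005, 0, 0], 0, 0.03],
])

```text
clock: 19.48
position: [0.5382, 0.066, 0.1402]
ee_rot: [0.0, 0.713, -0.701, -0.0]
force: [0.0, -0.1, -1.8]
grip_width: 0.0481
grip_force: 50.0
```

Request:
apply_moves([
  [[-0.001, 0, 0], 0, 0.03],
  [[-0.002, 0, 0], 0, 0.03],
  [[-0.003, 0, 0], 0, 0.03],
  [[-0.004, 0, 0], 0, 0.03],
  [[-0.004, 0, 0], 0, 0.03],
])

```text
clock: 20.1
position: [0.5381, 0.0699, 0.1402]
ee_rot: [0.0, 0.713, -0.701, 0.0]
force: [0.2, -1.9, -2.2]
grip_width: 0.0484
grip_force: 50.0
```

Request:
apply_moves([
  [[-0.001, 0, 0], 0, 0.03],
  [[-0.0025, 0, 0], 0, 0.03],
  [[-0.004, 0, 0], 0, 0.03],
  [[-0.005, 0, 0], 0, 0.03],
  [[-0.006, 0, 0], 0, 0.03],
])

```text
clock: 20.72
position: [0.5379, 0.0757, 0.1401]
ee_rot: [0.0, 0.713, -0.701, 0.0]
force: [-0.4, -4.5, -2.4]
grip_width: 0.0483
grip_force: 50.0
```

Request:
apply_moves([
  [[-0.0005, 0, 0], 0, 0.03],
  [[-0.001, 0, 0], 0, 0.03],
  [[-0.0015, 0, 0], 0, 0.03],
  [[-0.002, 0, 0], 0, 0.03],
  [[-0.002, 0, 0], 0, 0.03],
])

```text
clock: 21.35
position: [0.5378, 0.0775, 0.1402]
ee_rot: [0.0, 0.713, -0.701, 0.0]
force: [0.5, -5.0, -1.7]
grip_width: 0.0484
grip_force: 50.0
```

```bash
python3 - <<'E'
from h import *
F=[];P=[]
for i in range(8):
    r.grab_frame("wrist"); s=r.read_state(); F.append(s["force"]); P.append(s["position"])
print(np.mean(F,0),np.std(F,0),np.mean(P,0),s["clock"])
E
```

```text
[ 0.86675754 -5.79102658 -1.86563044] [0.50192831 0.28528257 0.53116772] [0.53782837 0.07747606 0.14013423] 21.75
```

Request:
apply_moves([
  [[-0.0005, 0, 0], 0, 0.03],
  [[-0.001, 0, 0], 0, 0.03],
  [[-0.001, 0, 0], 0, 0.03],
  [[-0.001, 0, 0], 0, 0.03],
  [[-0.001, 0, 0], 0, 0.03],
])

```text
clock: 22.38
position: [0.5378, 0.0783, 0.1401]
ee_rot: [0.001, 0.713, -0.701, 0.0]
force: [1.1, -6.3, -1.7]
grip_width: 0.0481
grip_force: 50.0
```

```bash
python3 - <<'E'
from h import *
F=[];P=[]
for i in range(10):
    im=r.grab_frame("wrist"); s=r.read_state(); F.append(s["force"]); P.append(s["position"])
print(np.mean(F,0),np.mean(P,0),s["clock"],s["grip_force"],s["grip_width"])
V=view("wrist"); d=r.trace("plate","wrist")
if d:
    P=box(-.05,.05,-.025,.025,.138,.143); M=quat(s["ee_rot"])
    print(d[0]["conf"],*fit(P,[(d[0]["pixels"],*V)],[.538,.047,-1.55],(.005,.005,.05)))
E
```

```text
[ 0.9615029  -6.21046638 -1.86166065] [0.53779137 0.0783226  0.14014263] 22.875 50.00024735927582 0.048329303197627745
0.64 [ 0.53825191  0.11007955 -1.54656118] 0.7871730246358668
```

```bash
python3 -c "
from cell import r
print(r.close_job())"
```

```text
the job is handed in; nothing more can be done
None
```

I handed the job in with the notched plate held flat, label up, by its plain end and its frosted end pressing the plunger in about 10 mm (6.2 N measured), at 23 s of the allowed 38; no verdict came back.

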